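Draw the scoop out of the ingredient bin

ROBOT

A 6-joint arm with a two-finger parallel gripper is mounted at the origin on the work surface. World frame = base frame: x ahead of the robot, y to its left, z up, the work surface at z = 0. Lengths are in m, angles in rad, forces in N, time in s.
With the tool pointing down it reaches from about 0.375 to 0.925 m from the base axis. Payload 5.7 kg.
Tool frame: the origin (TCP) lies midway between the tips of the shut fingers; the grasp point (between the pads) lies arm.tcp_to_grasp behind it (arm.tcp_to_grasp is the distance from the TCP to the grasp point, in m); x points along the fingers, y is the direction in which the jaws open and shut, and the axes are right-handed (so a half turn about x gives the same grasp; the last joint's range is limited). The gripper opens to 88 mm and grips with 3 to 60 N. Pads are 20 mm wide; open, the fingers measure 115 mm over their backs; the gripper's body (75 mm by 178 mm) begins 61 mm behind the grasp point.
Start: joints at [-0.115, 0.359, 1.51, -0, 1.272, -0.115], TCP at [0.6, -0, 0.223] pointing down, gripper open.
Joint ranges: [-2.97, 2.97], [-1.01, 2.36], [0.21, 2.38], [-0.96, 4.11], [0.2, 2.71], [-2.98, 2.98]. Speed limits (rad/s): [2.39, 2.39, 3.14, 3.14, 3.14, 3.14].

INTERFACE

Orientations are given as a unit quaternion [w, x, y, z].
In Python, from station import arm gives the robot as it stands.
- The arm moves only by the tool apply_moves, never from a script. Its argument "deltas" is a list that holds one entry, the list of rows, each a list of 7 numbers: the opening in per cent of the stroke, from 0 (shut) to 100 (fully open), then the shift along the tool's x, y, z in mm, then the turn, a rotation vector about the tool's x, y, z in degrees. In form: [[[grip, tx, ty, tz, rx, ry, rz], ...]]. A call has 1 to 20 rows; each row is the pose to reach, as a shift and turn from the pose measured when the call began, along the tool's axes at that moment; what a row does not reach only later rows make up. A row lasts 1/12 s, in which the tool goes at most 41.7 mm and 7.16 degrees, less where a joint would pass 70% of its speed; a pose out of reach is approached as far as the arm can. A call with a gripper value outside its range is refused whole. The fingers move at their own pace and stop on an object; "grip_force" is the grip in N (left out, the last holds). Time passes only in rows, so rows that repeat a pose let the fingers close. It gives the time, the measured TCP pose, the force and the opening at its end, in the units of the state.
- arm.sense(): the state, without advancing time (a new reading comes with each control period).
- arm.capture(name): name is "scene" or "side" or "wrist"; returns a dict with "frame" (480x640x3 uint8, red, green, blue), "fx", "fy", "cx", "cy" (pixels), "rvec" (rotation vector, rad) and "tvec" (3), from world to camera coordinates, as OpenCV has them; the wrist camera has in their place "T_tool_cam" (4x4, takes a point from camera to tool coordinates, whose origin is the TCP and whose axes are the tool frame's). Camera axes: x right, y down, z forward; pixel columns grow to the right and rows downward; lengths in m; the calibration is good to about 2 mm. A picture is of the moment at which its call begins: read the wrist's pose just before it. There is no depth.
- arm.job_done(): hands the job in, once; it reports no verdict.
The state is a dict: "time": time; "qpos": joint angles; "joint_vel": joint speeds; "joint_torque": joint torques, N m; "tool_pos": TCP position; "tool_rot": TCP orientation; "ft_force": force on the tool from outside, world axes, zero at the start; "wrist_torque": the same for the moment, N m; "grip_width": opening from 0.0 (shut) to 1.0 (fully open).
Only numpy, scipy, OpenCV 4.12 (cv2) and the standard library are available. Lean on these libraries where they do the work, as an engineer would, in place of code of your own. Each camera call takes 0.05 s, during which the arm holds its last target.

TASK

Open the ingredient bin by pressing the lever at the end of its hinge down until the catch clicks and the lid stays open by itself. Then take out the scoop: it is longer than the bin's mouth and its bowl lies under the fixed steel cover, so draw it out on the slant, handle end first. Finish holding the scoop level above the bin's mouth, a good hand's breadth (some 10 cm) over the rim, touching neither bin nor lid, with the lid still open and the tubs and jar round about left where they stand.

Things in the scene. Friction and masses are not known exactly. Their poses are not given: they have to be found in the camera images.
- bin: White plastic ingredient bin, fixed to the bench: outside 225 mm (x) by 370 mm (y) by 92 mm high, walls and floor 5 mm, hollow. Origin: centre of its underside, z up. For y above +36 mm its top is closed by a fixed steel cover, 4 mm thick, its top flush with the rim. The rest, y -180 to +36 mm over the whole inside width of 215 mm, is the mouth, shut at first by the clear lid.
- mouth (a point): Centre of the bin's mouth, at rim height (92 mm above the bench).
- lid: Clear flat lid over the mouth, 221 mm (x) by 214 mm (y) by 4 mm, turning with the shaft; its free edge lies at the bin's -x wall. Its origin lies on the hinge axis, at the bin's y = 0. Held open it stands up over the bin's +x wall, leaning about 8 degrees outward, its edge 320 mm above the bench.
- shaft (a joint): Turn of the hinge shaft with lid and lever, rad: 0 lid shut, 1.80 end stop. Spring and lid weight shut it when let go, until it is pressed past a spring catch at about 1.6, which then keeps it open by itself at about 1.71. Pressing on the lever's bar takes about 3 to 8 N, and about 10 N over the catch.
- hinge (a point): Point on the hinge shaft's axis, beside the lever's push bar; axes as the bin's. The shaft runs along the bin's y, above its +x wall (x = +118, z = +100 mm from bin) and past its -y end; this point lies at y = -248 mm.
- lever: Steel crank lever on the end of the hinge shaft, beyond the bin's -y end, turning with lid and shaft. Its origin lies on the hinge axis, at the bin's y = 0.
- lever_pad (a point): Centre of the lever's black push bar: round, 16 mm thick, 44 mm long, parallel to the hinge shaft, 65 mm from its axis. With the lid shut the lever points to the bin's +x and 45 degrees upward; pressed down it swings about the shaft to 58 degrees below level at the end stop.
- scoop_mid (a point): Scoop, 290 mm long, 200 g, on the bin floor along the bin's y. This point: half-way along it, mid-thickness of the handle, 36 mm above its underside. Axes: y to the bowl, z up out of the bowl. Wooden handle 22 mm wide (x), 20 mm high (z), y -144 to +24 mm. Aluminium bowl 68 mm wide, y +30 to +145 mm, z -36 to +10 mm at the back, its sides falling to z -24 mm in front. Balances near y = +47 mm.
- scoop_front (a point): Middle of the scoop's front lip: the point at y = +145, z = -32 mm from scoop_mid.
- scoop_butt (a point): Middle of the handle's free end: the point at y = -144, z = 0 mm from scoop_mid.
- tub_big_mid (a point): Centre of a loose stock tub, 114 mm across and 125 mm high. Leave it alone.
- tub_small_mid (a point): Centre of a loose low stock tub, 106 mm across and 75 mm high. Leave it alone.
- jar_mid (a point): Centre of a loose amber glass jar, 76 mm across and 115 mm high. Leave it alone.

How it is judged:
On the way, in this order (a step that is already met when the one before it is completed fails the run):
1. the lever is being pressed down by the fingers and the lid is rising (contact force between the fingers and lever above 1 N and value of joint shaft above 0.4 rad), for 0.1 s.
2. the lid stays open on its catch, with nothing touching lid or lever (value of joint shaft above 1.62 rad and contact force between anything else and lid below 0.2 N and contact force between anything else and lever below 0.2 N), for 0.4 s.
3. the scoop is on the slant in the mouth: its handle end is out above the rim while its bowl is still in the bin (z of scoop_butt in the frame of bin above 0.115 m and z of scoop_front in the frame of bin below 0.085 m and contact force between the fingers and scoop above 1 N), for 0.1 s.
At the end, for the whole second after the job is handed in: The gripper holds the scoop still and level (within 17 degrees), bowl opening up, its middle within 150 mm (seen from above) of the mouth's centre and both ends at least 40 mm above the rim, the scoop touching neither bin nor lid; the lid stands open on its catch (shaft above 1.62 rad) (z of each of scoop_front, scoop_butt in the frame of bin above 0.132 m and horizontal distance between scoop_mid and mouth below 0.15 m and angle between scoop_mid's own z axis and vertical below 0.3 rad and contact force between the fingers and scoop above 1 N and contact force between scoop and bin below 0.1 N and contact force between scoop and lid below 0.1 N and linear speed of scoop below 0.03 m/s and value of joint shaft above 1.62 rad); the arm keeps its last pose, push and grip.
It fails at once if a tub or the jar is shifted by more than 20 mm (distance of any of tub_big_mid, tub_small_mid, jar_mid from where it was at the start of the episode above 0.02 m).
It also fails if it takes over 64 s, if anything falls off the work surface, if the arm or the gripper's body presses on something with over 40 N, if the wrist force passes 120 N, or if a joint passes its speed limit or range.

## Working session

There is one attempt and no reset: what is moved stays moved. The work goes in short steps, Python scripts to look and compute and a tool call to move; the robot and the scene stay as the last step left them, time stands still between calls to the robot, and variables do not carry over. Pictures are saved under pics/ and viewed, and the job is handed in when it is done.

Besides the shell and the picture viewer there is one more tool, called after "Call:" by a JSON object that holds its "name" and its "arguments", one argument or row to a line. apply_moves: Moves the arm, as the interface text tells. Its arguments: {"type":"object","properties":{"deltas":{"type":"array","items":{"type":"array","items":{"type":"array","items":{"type":"number"}}}},"grip_force":{"type":"number"}},"required":["deltas"]}

```bash
ls; mkdir -p pics; python3 - <<'E'
from station import arm
import cv2
s=arm.sense();print(s); print(arm.tcp_to_grasp)
for n in ["scene","side","wrist"]:
    c=arm.capture(n); cv2.imwrite(f"pics/{n}0.png",c["frame"][:,:,::-1])
    print(n,{k:v for k,v in c.items() if k!="frame"})
E
```

```text
pics
{'time': 0.0, 'qpos': array([-1.15136507e-01,  3.59461336e-01,  1.51140673e+00,  1.41947662e-05,
        1.27248999e+00, -1.15102222e-01]), 'joint_vel': array([-4.52401471e-04, -4.21481332e-04, -1.25636177e-03,  4.27367352e-05,
       -4.62066707e-04,  7.06231520e-05]), 'joint_torque': array([-2.01257943e-03, -5.15376234e+01, -2.70722097e+01,  6.73234044e-02,
        3.48843460e-02, -1.61260368e-04]), 'tool_pos': array([5.99327320e-01, 5.34310517e-05, 2.21845367e-01]), 'tool_rot': array([ 0.49949808,  0.49962545,  0.50048229, -0.5003934 ]), 'ft_force': array([-0.21217665,  0.08234759,  0.31743426]), 'wrist_torque': array([-0.00594987, -0.03923295,  0.01656768]), 'grip_width': 1.0020546772050685}
0.0187
scene {'fx': 592.0051219729166, 'fy': 592.0051219729166, 'cx': 321.8164432569839, 'cy': 238.8303573727524, 'rvec': array([ 1.52860312,  2.32445783, -0.64918679]), 'tvec': array([ 0.09732406, -0.43775739,  1.51943019])}
side {'fx': 438.4549403327284, 'fy': 438.4549403327284, 'cx': 318.42606866867214, 'cy': 238.3967327571766, 'rvec': array([ 2.10212899, -0.52011961,  0.31488257]), 'tvec': array([-0.44713486,  0.32475016,  0.69148113])}
wrist {'fx': 412.0048909985852, 'fy': 412.0048909985852, 'cx': 317.0173087112074, 'cy': 242.9359714534249, 'T_tool_cam': array([[-1.16924945e-04, -2.71227604e-01,  9.62515233e-01,
        -1.60590789e-01],
       [ 9.99999063e-01, -1.34464950e-03, -2.57430964e-04,
         4.49867436e-05],
       [ 1.36406801e-03,  9.62514301e-01,  2.71227507e-01,
        -7.45185935e-02],
       [ 0.00000000e+00,  0.00000000e+00,  0.00000000e+00,
         1.00000000e+00]])}
```

View pics/scene0.png

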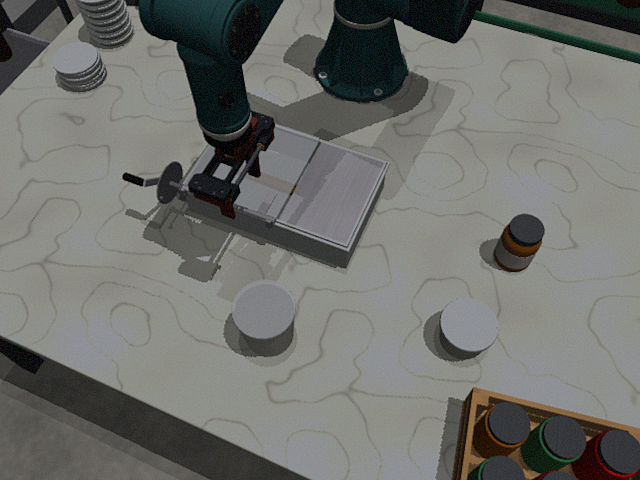

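View pics/side0.png

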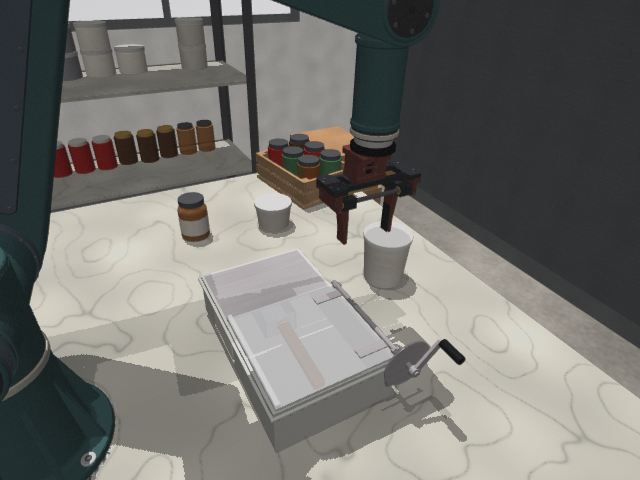

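View pics/wrist0.png

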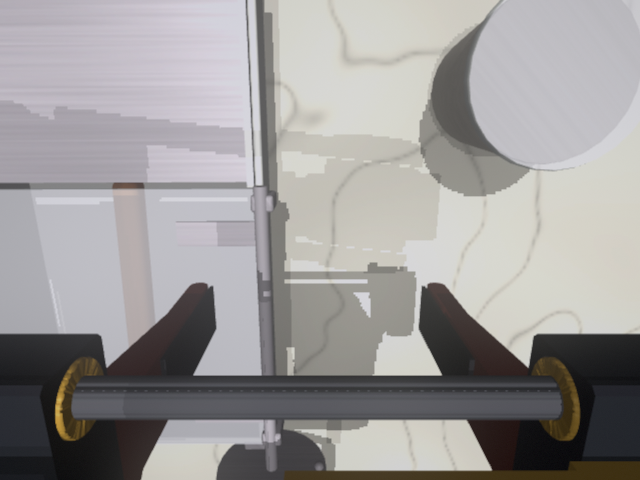

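```bash
python3 - <<'E'
import cv2
a=cv2.imread("pics/scene0.png")[110:280,110:410]; cv2.imwrite("pics/s0z.png",cv2.resize(a,None,fx=2.6,fy=2.6,interpolation=cv2.INTER_CUBIC))
a=cv2.imread("pics/side0.png")[230:460,180:480]; cv2.imwrite("pics/d0z.png",cv2.resize(a,None,fx=2.6,fy=2.6,interpolation=cv2.INTER_CUBIC))
E
```

```text
(no output)
```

View pics/s0z.png

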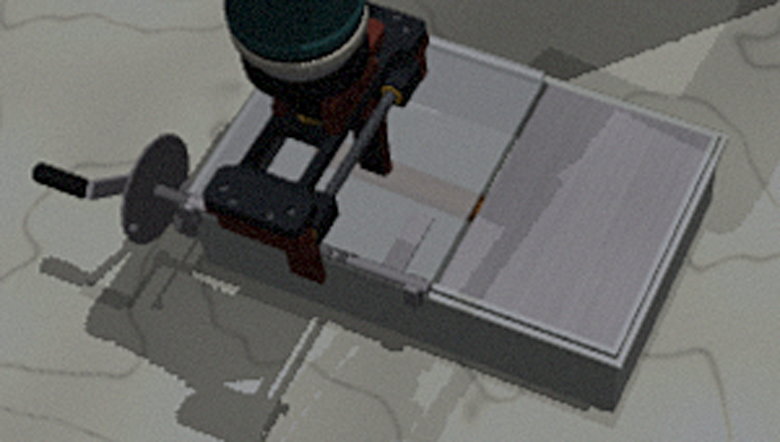

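View pics/d0z.png

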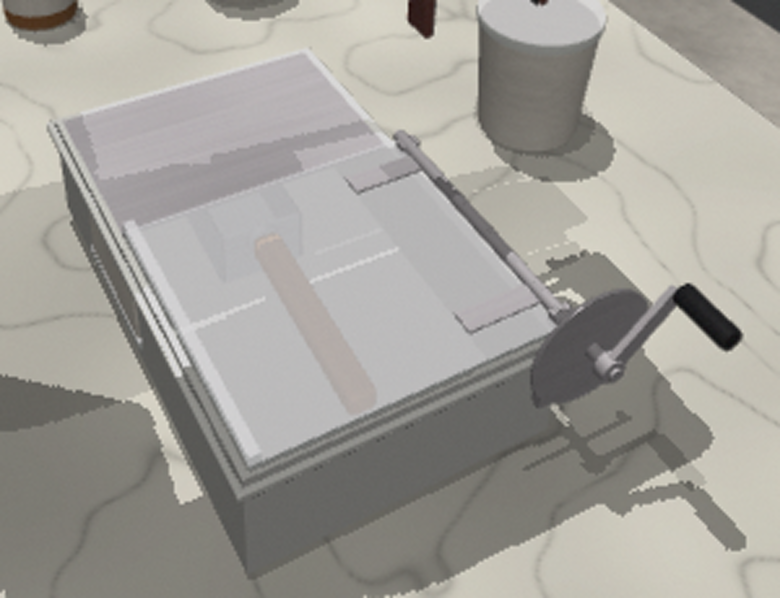

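```bash
cat > h.py <<'E'
import numpy as np, cv2
from scipy.spatial.transform import Rotation as Ro
from station import arm
def cam(c,s=None):
    K=np.array([[c['fx'],0,c['cx']],[0,c['fy'],c['cy']],[0,0,1]])
    if 'rvec' in c:
        R=cv2.Rodrigues(np.array(c['rvec']))[0]; t=np.array(c['tvec']); return K,R,t
    q=s['tool_rot']; Rt=Ro.from_quat([q[1],q[2],q[3],q[0]]).as_matrix()
    T=c['T_tool_cam']; Rwc=Rt@T[:3,:3]; p=s['tool_pos']+Rt@T[:3,3]
    return K,Rwc.T,-Rwc.T@p
def ray(C,px):
    K,R,t=C; o=-R.T@t; d=R.T@np.linalg.inv(K)@np.array([px[0],px[1],1.]); return o,d/np.linalg.norm(d)
def plane(C,px,z):
    o,d=ray(C,px); return o+d*(z-o[2])/d[2]
def tri(rs):
    A=np.zeros((3,3));b=np.zeros(3)
    for o,d in rs:
        M=np.eye(3)-np.outer(d,d);A+=M;b+=M@o
    p=np.linalg.solve(A,b); return p,[np.linalg.norm((np.eye(3)-np.outer(d,d))@(p-o)) for o,d in rs]
def proj(C,p):
    K,R,t=C; v=K@(R@np.array(p)+t); return v[:2]/v[2]
E
python3 - <<'E'
from h import *
np.set_printoptions(precision=4,suppress=True)
S=cam(arm.capture("scene"));D=cam(arm.capture("side"));s=arm.sense();W=cam(arm.capture("wrist"),s)
z=lambda a,b:(a/2.6+110,b/2.6+110)
y=lambda a,b:(a/2.6+180,b/2.6+230)
A=plane(S,z(724,133),.092);B=plane(S,z(620,366),.092)
A2=plane(D,y(52,121),.092);B2=plane(D,y(310,50),.092);C2=plane(D,y(243,490),.092);C0=plane(D,y(250,577),0)
print("scene",A,B,np.linalg.norm(A-B));print("side",A2,B2,C2,C0,np.linalg.norm(A2-B2),np.linalg.norm(A2-C2))
pad1=(plane(S,z(60,180),.146));print("pad",pad1,plane(D,y(707,318),.146),tri([ray(S,z(60,180)),ray(D,y(707,318))]))
# butt, on z=.041 (top .051)
print("butt top edge",plane(D,y(362,395),.041)); print("wrist hinge",plane(W,(262,200),.1),plane(W,(268,440),.1))
print("handle far",plane(D,y(266,240),.051))
for n,p,h in [("tubbig",(263,300),.125),("tubsm",(470,320),.075),("jar",(527,228),.115)]: print(n,plane(S,p,h))
E
```

```text
scene [0.3257 0.1896 0.092 ] [0.5603 0.1942 0.092 ] 0.2346218766389052
side [0.3264 0.1823 0.092 ] [0.5546 0.1799 0.092 ] [ 0.3282 -0.1913  0.092 ] [ 0.331  -0.1881  0.    ] 0.22827503606169983 0.3736013158908528
pad [ 0.6061 -0.2455  0.146 ] [ 0.6059 -0.2483  0.146 ] (array([ 0.6061, -0.247 ,  0.1449]), [np.float64(0.0009449265336444526), np.float64(0.000944926533644338)])
butt top edge [ 0.439  -0.1298  0.041 ]
wrist hinge [0.5615 0.0258 0.1   ] [ 0.5589 -0.1739  0.1   ]
handle far [0.4389 0.0218 0.051 ]
tubbig [0.7308 0.0991 0.125 ]
tubsm [0.5985 0.4497 0.075 ]
jar [0.3918 0.4936 0.115 ]
```

Call:
{"name": "apply_moves", "arguments": {
  "deltas": [
    [[0,20,5,120,0,10,0],[0,32,7,250,0,25,0],[0,32,7,250,0,25,0],[0,32,7,250,0,25,0],[0,32,7,250,0,25,0],[0,32,7,250,0,25,0],[0,32,7,250,0,25,0],[0,32,7,250,0,25,0],[0,32,7,250,0,25,0],[0,32,7,250,0,25,0]]
  ],
  "grip_force": 60
}}

```text
time: 1.13
tool_pos: [0.6067, -0.2481, 0.1907]
tool_rot: [0.38, 0.596, 0.597, -0.38]
ft_force: [0.1, 0.3, 1.0]
grip_width: 0.279
```

```bash
python3 - <<'E'
from h import *
s=arm.sense();print(s['time'],s['tool_pos'],s['tool_rot'],s['grip_width'],s['ft_force'],s['qpos'])
for n in ["scene","side"]:
    c=arm.capture(n); cv2.imwrite(f"pics/{n}1.png",c["frame"][:,:,::-1])
a=cv2.imread("pics/scene1.png")[80:280,90:390];b=cv2.imread("pics/side1.png")[230:430,330:630]
cv2.imwrite("pics/j1.png",cv2.resize(np.vstack([a,b]),None,fx=1.5,fy=1.5))
E
```

```text
1.1333 [ 0.60669343 -0.24814756  0.19066173] [ 0.37964306  0.5959835   0.59711623 -0.37964066] 0.2794182795628382 [0.12226529 0.28594665 0.9925468 ] [-0.68770146  0.60381225  1.26199399  0.33247032  1.56560476 -0.73956487]
```

View pics/j1.png

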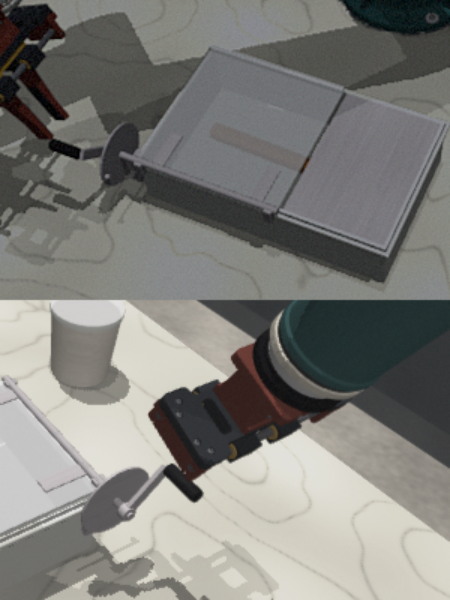

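Call:
{"name": "apply_moves", "arguments": {
  "deltas": [
    [[0,10,0,8,0,0,0],[0,18,0,12,0,0,0],[0,24,0,15,0,0,0],[0,28,0,17,0,0,0],[0,28,0,17,0,0,0],[0,34,5,20,0,0,0],[0,40,10,23,0,0,0],[0,47,13,26,0,0,0],[0,54,16,30,0,0,0],[0,62,18,33,0,0,0],[0,70,18,37,0,0,0],[0,77,18,40,0,0,0],[0,85,16,44,0,0,0],[0,85,16,44,0,0,0]]
  ]
}}

```text
time: 2.4
tool_pos: [0.6217, -0.2516, 0.0935]
tool_rot: [0.379, 0.595, 0.598, -0.38]
ft_force: [2.0, -1.0, 2.8]
grip_width: 0.009
```

```bash
python3 - <<'E'
from h import *
s=arm.sense();print(s['time'],s['tool_pos'],s['tool_rot'],s['grip_width'],s['ft_force'],s['qpos'])
for n in ["scene","side"]:
    c=arm.capture(n); cv2.imwrite(f"pics/{n}2.png",c["frame"][:,:,::-1])
a=cv2.imread("pics/scene2.png")[30:280,90:390];b=cv2.imread("pics/side2.png")[180:430,330:630]
cv2.imwrite("pics/j2.png",cv2.resize(np.hstack([a,b]),None,fx=1.3,fy=1.3))
E
```

```text
2.4 [ 0.62169451 -0.25156954  0.09349052] [ 0.37921967  0.5953901   0.59775495 -0.3799896 ] 0.008500452254232183 [ 1.99288746 -1.011546    2.79539503] [-0.67783062  0.71690976  1.29982839  0.33789322  1.42159981 -0.78051233]
```

View pics/j2.png

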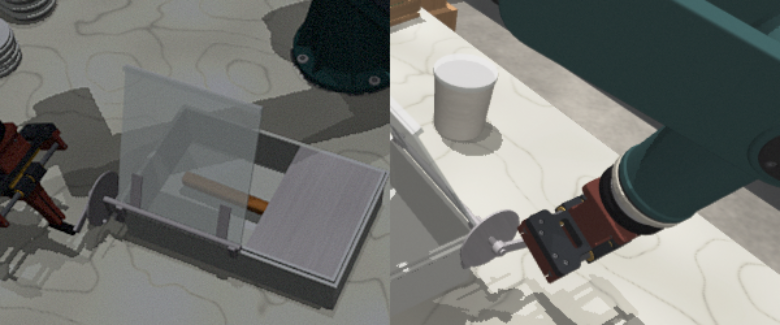

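Call:
{"name": "apply_moves", "arguments": {
  "deltas": [
    [[0,6,-2,3,0,0,0],[0,13,-5,6,0,0,0],[0,19,-10,9,0,0,0],[0,25,-16,12,0,0,0],[0,28,-19,13,0,0,0],[0,30,-22,14,0,0,0],[0,32,-25,15,0,0,0],[0,32,-25,15,0,0,0]]
  ]
}}

```text
time: 3.17
tool_pos: [0.5953, -0.2516, 0.0586]
tool_rot: [0.379, 0.595, 0.598, -0.38]
ft_force: [1.2, -0.9, 1.6]
grip_width: 0.008
```

```bash
python3 - <<'E'
from h import *
s=arm.sense();print(s['time'],s['tool_pos'],s['ft_force'])
for n in ["scene","side"]:
    c=arm.capture(n); cv2.imwrite(f"pics/{n}3.png",c["frame"][:,:,::-1])
a=cv2.imread("pics/scene3.png")[30:280,90:390];b=cv2.imread("pics/side3.png")[180:430,330:630]
cv2.imwrite("pics/j3.png",cv2.resize(np.hstack([a,b]),None,fx=1.3,fy=1.3))
E
```

```text
3.1667 [ 0.59530713 -0.25157962  0.0586487 ] [ 1.16467657 -0.91354746  1.55089373]
```

View pics/j3.png

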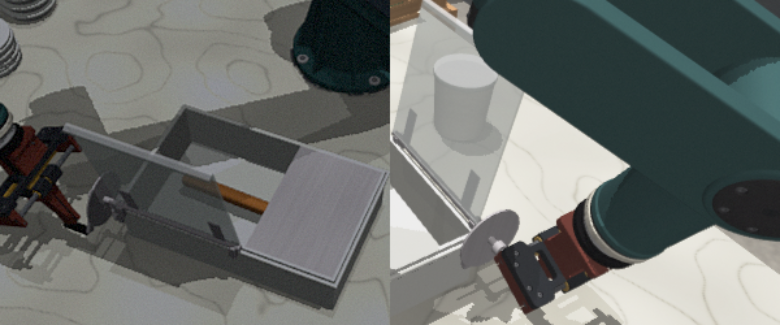

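Call:
{"name": "apply_moves", "arguments": {
  "deltas": [
    [[0,3,-1,1,0,0,0],[0,3,-1,1,0,0,0],[0,-30,0,0,0,0,0],[0,-65,0,0,0,0,0],[0,-100,0,0,0,0,0],[0,-130,0,0,0,0,0],[0,-130,0,0,0,0,0]]
  ]
}}

```text
time: 3.85
tool_pos: [0.5986, -0.3111, 0.1824]
tool_rot: [0.383, 0.596, 0.595, -0.381]
ft_force: [1.2, -0.6, 0.6]
grip_width: 0.01
```

```bash
python3 - <<'E'
from h import *
s=arm.sense();print(s['time'],s['tool_pos'],s['ft_force'],s['qpos'])
for n in ["scene","side"]:
    c=arm.capture(n); cv2.imwrite(f"pics/{n}4.png",c["frame"][:,:,::-1])
a=cv2.imread("pics/scene4.png")[30:280,90:390];b=cv2.imread("pics/side4.png")[180:430,330:630]
cv2.imwrite("pics/j4.png",cv2.resize(np.hstack([a,b]),None,fx=1.3,fy=1.3))
E
```

```text
3.85 [ 0.59863935 -0.31107753  0.18238783] [ 1.15429039 -0.57207188  0.5654629 ] [-0.7573486   0.64980416  1.19196751  0.31011489  1.60238738 -0.79674435]
```

View pics/j4.png

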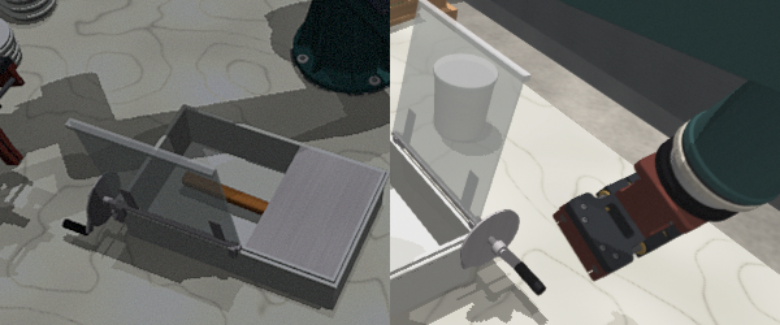

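Call:
{"name": "apply_moves", "arguments": {
  "deltas": [
    [[60,-15,-40,-35,0,-5,0],[60,-29,-80,-80,0,-10,0],[60,-29,-120,-80,0,-16,0],[60,-29,-158,-80,0,-22,0],[60,-29,-158,-80,0,-25,0],[60,-12,-158,-121,0,-25,0],[60,5,-158,-162,0,-25,0],[60,22,-158,-203,0,-25,0],[60,39,-158,-244,0,-25,0],[60,55,-158,-284,0,-25,0],[60,55,-158,-284,0,-25,0],[60,55,-158,-284,0,-25,0]]
  ]
}}

```text
time: 4.95
tool_pos: [0.4359, -0.0235, 0.2464]
tool_rot: [0.5, 0.497, 0.504, -0.499]
ft_force: [-0.1, -0.2, -0.3]
grip_width: 0.598
```

```bash
python3 - <<'E'
from h import *
for n in ["scene","side","wrist"]:
    if n=="wrist": s=arm.sense()
    c=arm.capture(n); cv2.imwrite(f"pics/{n}5.png",c["frame"][:,:,::-1])
print(s['time'],s['tool_pos'],s['tool_rot'],s['ft_force'],s['qpos'])
np.save("w5.npy",np.hstack([s['tool_pos'],s['tool_rot']]))
a=cv2.imread("pics/scene5.png")[30:280,90:390];b=cv2.imread("pics/side5.png")[180:430,180:480]
cv2.imwrite("pics/j5.png",cv2.resize(np.hstack([a,b]),None,fx=1.3,fy=1.3))
E
```

```text
5.05 [ 0.43705632 -0.02664807  0.24682409] [ 0.49979538  0.49744091  0.50248028 -0.50027062] [-0.22732649  0.93722642 -0.46137336] [-2.17720532e-01  9.92357939e-02  1.80097269e+00 -1.41862045e-03
  1.24673457e+00 -2.21829371e-01]
```

View pics/j5.png

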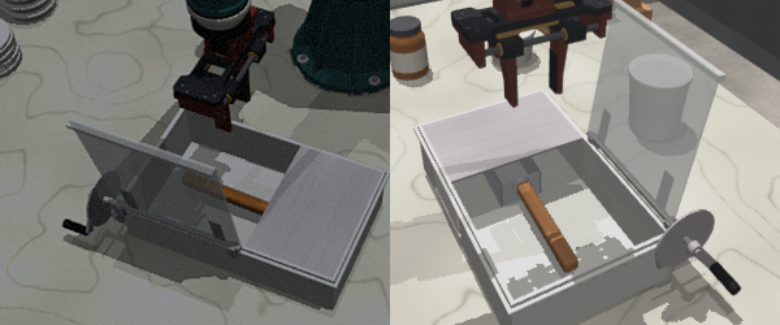

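View pics/wrist5.png

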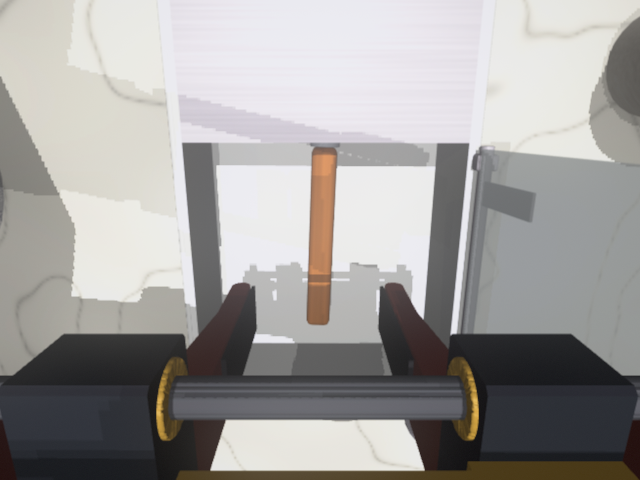

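```bash
python3 - <<'E'
from h import *
np.set_printoptions(precision=4,suppress=True)
w=np.load("w5.npy");c=arm.capture("wrist");W=cam(c,dict(tool_pos=w[:3],tool_rot=w[3:]))
def mask(f):
    h=cv2.cvtColor(cv2.imread(f),cv2.COLOR_BGR2HSV); return cv2.inRange(h,(5,110,60),(18,255,255))
m=mask("pics/wrist5.png"); m[:, :290]=0;m[:,350:]=0
for v in (160,200,240,300,318):
    u=np.where(m[v])[0]; print(v,u.min(),u.max(),plane(W,((u.min()+u.max())/2,v),.051), plane(W,(u.max(),v),.051)[0]-plane(W,(u.min(),v),.051)[0])
vs=np.where(m.any(1))[0];print(vs.min(),vs.max());print("butt",plane(W,(317.5,vs.max()),.051),plane(W,(317.5,vs.max()),.041));print("top",plane(W,(323,vs.min()),.051))
print("cover edge",plane(W,(323,142),.092),"wall L",plane(W,(170,240),.092)," R",plane(W,(473,140),.092))
D=cam(arm.capture("side"));m=mask("pics/side5.png");m[:260]=0;m[:, :270]=0;m[:,350:]=0
ys,xs=np.where(m);i=ys.argmax();print("side lowest",xs[i],ys[i],plane(D,(xs[i],ys[i]),.041)); print("side upper",xs[ys.argmin()],ys.min(),plane(D,(xs[ys.argmin()],ys.min()),.051))
# lid edge corners
S=cam(arm.capture("scene"));f=lambda a,b:(a/1.3+90,b/1.3+30);g=lambda a,b:(((a-390)/1.3)+180,b/1.3+180)
print("lid corner -y",tri([ray(S,f(68,124)),ray(D,g(722,75))]))
E
```

```text
160 313 334 [0.4413 0.0207 0.051 ] 0.017857897930189215
200 312 332 [ 0.4403 -0.0136  0.051 ] 0.017460352936437884
240 311 331 [ 0.4396 -0.0498  0.051 ] 0.017937713602357686
300 309 327 [ 0.4371 -0.108   0.051 ] 0.01683502464239639
318 308 327 [ 0.4367 -0.1265  0.051 ] 0.018001276986579162
154 479
butt [ 0.4374 -0.3155  0.051 ] [ 0.4374 -0.3257  0.041 ]
top [0.4409 0.0257 0.051 ]
cover edge [0.4404 0.037  0.092 ] wall L [ 0.3193 -0.0392  0.092 ]  R [0.5517 0.0388 0.092 ]
side lowest 314 388 [ 0.4251 -0.1368  0.041 ]
side upper 274 260 [0.5081 0.2196 0.051 ]
lid corner -y (array([ 0.5948, -0.1773,  0.3202]), [np.float64(0.000920606855295633), np.float64(0.0009206068552958475)])
```

Call:
{"name": "apply_moves", "arguments": {
  "deltas": [
    [[60,30,3,-17,2,0,0],[60,65,4,-17,2,0,0],[60,100,4,-17,2,0,0],[60,135,5,-17,2,0,0],[60,165,5,-17,2,0,0],[60,190,5,-17,2,0,0],[60,205,5,-17,2,0,0],[60,215,5,-17,2,0,0],[60,221,5,-17,2,0,0],[60,221,5,-17,2,0,0],[60,221,5,-17,2,0,0]]
  ]
}}

```text
time: 6.17
tool_pos: [0.4424, -0.012, 0.0266]
tool_rot: [-0.49, -0.508, -0.492, 0.51]
ft_force: [0.1, 0.4, 0.4]
grip_width: 0.601
```

```bash
python3 - <<'E'
from h import *
s=arm.sense()
for n in ["wrist","side"]:
    c=arm.capture(n); cv2.imwrite(f"pics/{n}6.png",c["frame"][:,:,::-1])
print(s['time'],s['tool_pos'],s['tool_rot'],s['ft_force'],s['qpos'])
a=cv2.imread("pics/wrist6.png");b=cv2.imread("pics/side6.png")
cv2.imwrite("pics/j6.png",cv2.resize(np.hstack([a,b]),None,fx=.62,fy=.62))
E
```

```text
6.1667 [ 0.44243626 -0.01195404  0.02656171] [-0.49002373 -0.50777939 -0.49197024  0.50990403] [0.0576906  0.380342   0.36803197] [-1.82584084e-01  4.41416858e-01  2.03898962e+00 -1.36644447e-03
  6.65173455e-01 -1.45815838e-01]
```

View pics/j6.png

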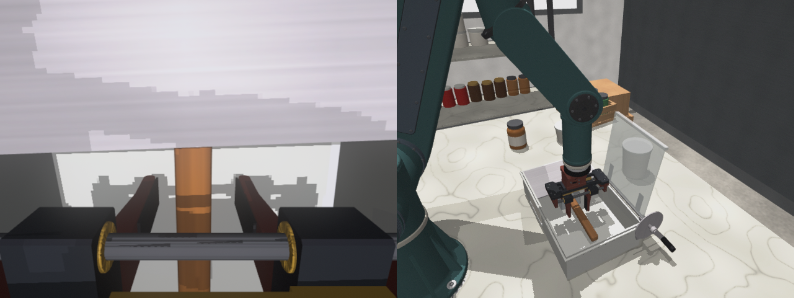

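Call:
{"name": "apply_moves", "arguments": {
  "deltas": [
    [[0,0,0,0,0,0,0],[0,0,0,0,0,0,0],[0,0,0,0,0,0,0],[0,0,0,0,0,0,0],[0,0,0,0,0,0,0],[0,0,0,0,0,0,0],[0,0,0,0,0,0,0],[0,0,0,0,0,0,0],[0,0,0,0,0,0,0],[0,0,0,0,0,0,0]]
  ],
  "grip_force": 60
}}

```text
time: 7.1
tool_pos: [0.4429, -0.0118, 0.0273]
tool_rot: [-0.491, -0.508, -0.492, 0.509]
ft_force: [-0.7, -0.1, 3.8]
grip_width: 0.249
```

Call:
{"name": "apply_moves", "arguments": {
  "deltas": [
    [[0,-4,0,0,0,0,0],[0,-7,0,10,0,0,0],[0,-7,0,22,0,0,0],[0,-7,0,35,0,0,0],[0,-16,0,35,0,-3,0],[0,-26,0,36,0,-6.5,0],[0,-36,0,36,0,-10,0],[0,-45,0,37,0,-13.5,0],[0,-54,0,38,0,-17,0],[0,-63,0,40,0,-20,0],[0,-63,0,40,0,-20,0],[0,-63,0,40,0,-20,0]]
  ]
}}

```text
time: 8.1
tool_pos: [0.442, -0.0513, 0.0903]
tool_rot: [-0.569, -0.412, -0.4, 0.589]
ft_force: [0.7, -0.0, -1.5]
grip_width: 0.246
```

```bash
python3 - <<'E'
from h import *
s=arm.sense()
for n in ["scene","wrist","side"]:
    c=arm.capture(n); cv2.imwrite(f"pics/{n}7.png",c["frame"][:,:,::-1])
print(s['time'],s['tool_pos'],s['tool_rot'],s['ft_force'],s['grip_width'])
a=cv2.imread("pics/wrist7.png");b=cv2.imread("pics/side7.png")[180:430,180:480]
a=cv2.resize(a,(400,300));b=cv2.resize(b,(360,300))
cv2.imwrite("pics/j7.png",np.hstack([a,b]))
E
```

```text
8.1 [ 0.44201707 -0.05127158  0.09026531] [-0.5688286  -0.4118844  -0.39972426  0.58907197] [ 0.66216254 -0.02425784 -1.45631777] 0.24640562427946577
```

View pics/j7.png

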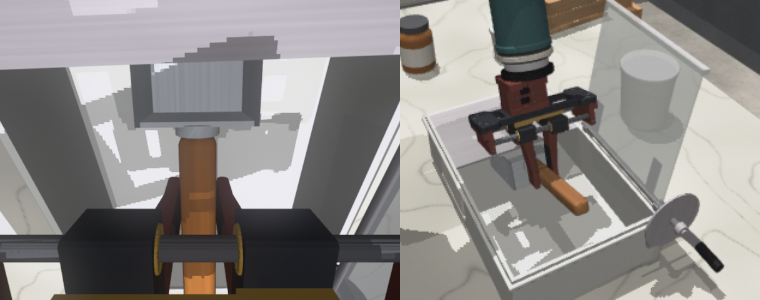

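```bash
python3 - <<'E'
from h import *
D=cam(arm.capture("side"));S=cam(arm.capture("scene"))
for z in (.105,.125,.145): print(z,proj(D,(.438,-.160,z)),proj(S,(.438,-.16,z)))
b=cv2.imread("pics/side7.png")[300:400,270:390];a=cv2.imread("pics/scene7.png")[80:180,150:270]
cv2.imwrite("pics/j7b.png",cv2.resize(np.hstack([b,a]),None,fx=3,fy=3))
E
```

```text
0.105 [328.79130723 369.49891596] [215.98277816 144.81794514]
0.125 [329.26852426 360.89721556] [214.42692883 138.62829309]
0.145 [329.76116597 352.01748981] [212.82744137 132.265035  ]
```

View pics/j7b.png

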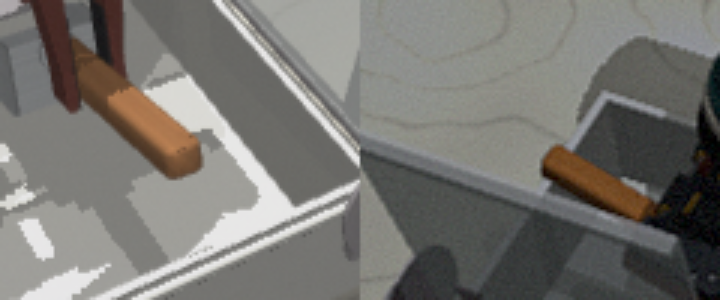

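Call:
{"name": "apply_moves", "arguments": {
  "deltas": [
    [[0,6,0,20,0,0,0],[0,12,0,40,0,0,0],[0,18,0,60,0,0,0],[0,24,0,78,0,0,0],[0,24,0,78,0,0,0],[0,5,0,85,0,0,0],[0,-20,0,94,0,0,0],[0,-45,0,104,0,0,0],[0,-70,0,112,0,0,0],[0,-80,0,107,0,5,0],[0,-90,0,102,0,10,0],[0,-100,0,97,0,15,0],[0,-105,0,94,0,20,0],[0,-105,0,94,0,20,0],[0,-105,0,94,0,20,0],[0,-105,0,94,0,20,0]]
  ]
}}

```text
time: 9.68
tool_pos: [0.439, -0.1048, 0.22]
tool_rot: [-0.49, -0.508, -0.491, 0.511]
ft_force: [0.5, 0.2, -1.7]
grip_width: 0.245
```

```bash
python3 - <<'E'
from h import *
s=arm.sense()
for n in ["scene","wrist","side"]:
    c=arm.capture(n); cv2.imwrite(f"pics/{n}8.png",c["frame"][:,:,::-1])
print(s['time'],s['tool_pos'],s['tool_rot'],s['ft_force'],s['grip_width'])
a=cv2.imread("pics/scene8.png")[30:290,80:400];b=cv2.imread("pics/side8.png")[130:390,180:500]
cv2.imwrite("pics/j8.png",cv2.resize(np.hstack([a,b]),None,fx=1.25,fy=1.25))
D=cam(arm.capture("side"));S=cam(arm.capture("scene"))
M=np.array([.439,s['tool_pos'][1]+.024,s['tool_pos'][2]+.0137])
for n,d in [("butt",(0,-.144,0)),("front",(0,.145,-.032))]: print(n,M+d,proj(S,M+d),proj(D,M+d))
E
```

```text
9.6833 [ 0.4389515  -0.10477816  0.22000368] [-0.48960106 -0.50773638 -0.49146222  0.5108419 ] [ 0.5267113   0.23512132 -1.74047732] 0.24506543792454363
butt [ 0.439      -0.22477816  0.23370368] [176.00696875  92.56654928] [357.29062573 338.36159366]
front [0.439      0.06422184 0.20170368] [310.93490645 148.03355865] [271.05888036 247.96600123]
```

View pics/j8.png

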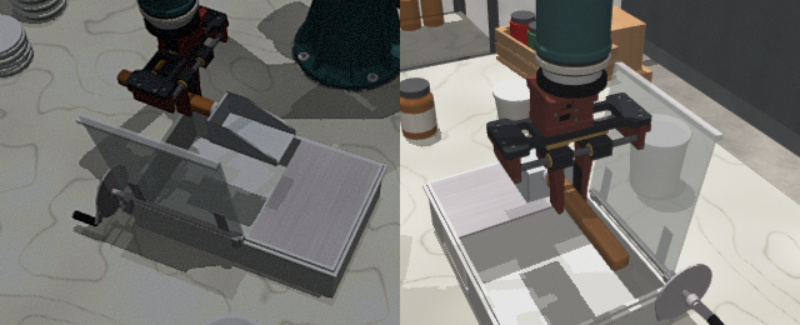

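Call:
{"name": "apply_moves", "arguments": {
  "deltas": [
    [[0,0,0,0,0,0,0],[0,0,0,0,0,0,0],[0,0,0,0,0,0,0],[0,0,0,0,0,0,0],[0,0,0,0,0,0,0],[0,0,0,0,0,0,0]]
  ]
}}

```text
time: 10.43
tool_pos: [0.4395, -0.104, 0.2203]
tool_rot: [-0.49, -0.508, -0.492, 0.51]
ft_force: [-0.5, 0.9, -1.4]
grip_width: 0.245
```

```bash
python3 - <<'E'
from h import *
s=arm.sense();print(s['time'],s['tool_pos'],s['ft_force'],s['grip_width'],abs(s['joint_vel']).max())
S=arm.capture("scene");C=cam(S)
cv2.imwrite("pics/scene9.png",S["frame"][:,:,::-1])
d=np.abs(S["frame"].astype(int)-cv2.imread("pics/scene0.png")[:,:,::-1].astype(int)).max(2)
for n,(x,y) in dict(tubbig=(263,320),tubsm=(468,328),jar=(520,243)).items(): print(n,np.median(d[y-30:y+30,x-30:x+30]))
d=np.abs(S["frame"].astype(int)-cv2.imread("pics/scene4.png")[:,:,::-1].astype(int)).max(2);print("lid edge",np.median(d[118:135,140:180]))
print(arm.job_done())
E
```

```text
10.4333 [ 0.43953494 -0.10402252  0.22032323] [-0.51323841  0.91614631 -1.36119603] 0.24536514290950445 0.001831144198148185
tubbig 4.0
tubsm 4.0
jar 5.0
lid edge 46.0
the job is handed in; nothing more can be done
None
```

View pics/scene9.png

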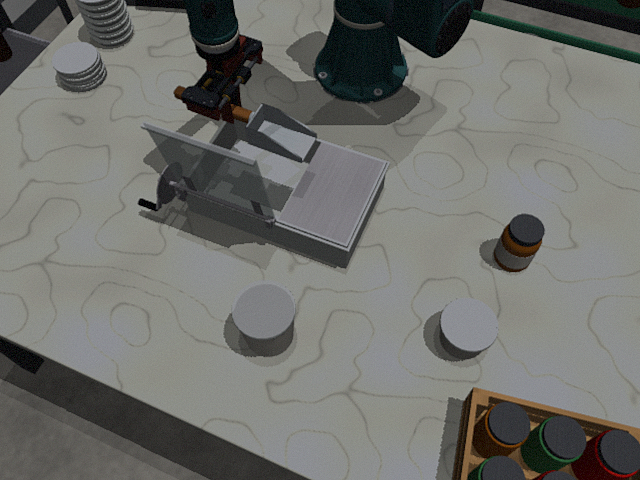

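I pressed the lever with the shut fingers until the lid stayed open on its catch. I then gripped the scoop's handle, drew it out handle first at about 20°, levelled it over the mouth and handed the job in at about 10.4 s. `arm.job_done()` gives no verdict, so what follows rests on my own checks.

- **Scoop:** it is level, with its underside about 10.6 cm above the rim. Its middle is about 1 cm from the mouth's centre seen from above. The handle end and front lip appeared within about 3 pixels of where they should be, so it did not slip in the grip. The opening stayed at about 22 mm, the width of the handle.
- **Forces:** the wrist reads about 1.4 N downward, which is roughly the scoop's weight, so nothing else seems to be touching it. The arm was still.
- **Tubs and jar:** compared with the first picture, they have not moved.
- **Lid:** after I let go of the lever, its corner measured 320 mm above the bench, which matches the held-open position.
- **A check that disagreed:** an automatic before-and-after comparison at the lid's edge showed a large difference (46 grey levels). I looked at the last picture only after handing in. The lid stands in the same place, with its corner at about pixel (144, 126), so the difference probably comes from the arm's shadow and the background seen through the clear lid.

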